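Put a bench-mounted gear-shift tower into reverse past its lockout collar

ROBOT

A 6-joint arm with a two-finger parallel gripper is mounted at the origin on the work surface. World frame = base frame: x ahead of the robot, y to its left, z up, the work surface at z = 0. Lengths are in mm, angles in rad, forces in N, time in s.
With the tool pointing down it reaches from about 275 to 725 mm from the base axis. Payload 15.9 kg.
Tool frame: the origin (TCP) lies between the finger pads; the fingertips stand 19 mm ahead of it and the grasp point (between the pads) is the TCP; z points along the fingers, y is the line along which they close (so a half turn about z gives the same grasp; the last joint's range is limited). The gripper opens to 85 mm and grips with 20 to 120 N. Pads are 22 mm wide; open, the fingers measure 114 mm over their backs; the gripper's body (76 mm by 85 mm) begins 54 mm behind the grasp point. The pads swing forward as they close: fully open they stand 13 mm farther back than shut.
Start: joints at [-1.342, 0.213, -0.034, 1.323, 0, 1.571], TCP at [113.399, -486.956, 250.306] pointing down, gripper open.
Joint ranges: [-2.98, 2.98], [-0.74, 1.72], [-1.14, 1.35], [-2.1, 2.04], [-1.57, 1.44], [-3.14, 3.14]. Speed limits (rad/s): [1.89, 1.89, 2.39, 2.57, 3.14, 3.14].

INTERFACE

Orientations are given as [roll, pitch, yaw] about the fixed x, y, z axes, in that order (R = Rz(yaw) Ry(pitch) Rx(roll)).
In Python, from workcell import env, eyes gives the robot as it stands. The module is installed in compiled form; this text tells all that it offers.
- The arm moves only by the tool drive_tool, never from a script. Its argument "steps" is a list of rows, each a list of 7 numbers: the shift along the tool's x, y, z as a fraction of full scale, then the turn, a rotation vector about the tool's x, y, z as a fraction of full scale, then the opening, from 0 (shut) to 1 (fully open). In form: [[tx, ty, tz, rx, ry, rz, jaw], ...]. A call has 1 to 10 rows; each row shifts and turns the commanded pose from where the row before left it, along the tool's axes as they then stand; what a row does not reach is not made up. Full scale, the value 1, is 4 cm for a shift and 0.1 rad for a turn. A row lasts 1/10 s, in which the tool goes at most 50 mm and 8.59 degrees, less where a joint would pass 70% of its speed; a pose out of reach is approached as far as the arm can. A call with a number of a shift or a turn outside -1 to 1 is refused whole. A call with a gripper value outside its range is refused whole. The fingers move at their own pace and stop on an object; "force" is the grip in N (left out, the last holds). Time passes only in rows, so rows that do not move let the fingers close. It gives the time, the measured TCP pose, the force, the opening and the grip force at its end, in the units of the state.
- env.sense(): the state, without advancing time (a new reading comes with each control period).
- eyes.grab_frame(name): name is "scene" or "side" or "wrist"; returns a dict with "frame" (400x640x3 uint8, red, green, blue), "range_z" (400x640 float32, mm along the optical axis (not along the pixel's ray), 0 where there is no reading), "vertical_fov" (degrees; the focal length in pixels is half the picture's height over the tangent of half this angle, whatever the lens; pixels are square), "cx", "cy" (the principal point, pixels), "k1" (the pictures are not rectified: a ray, as slopes to the right and down, at radius r is drawn at 1 + k1 r^2 times it, then the intrinsics apply), "eye" and "rotation" of the camera in the world. Camera axes: x right, y down, z forward; pixel columns grow to the right and rows downward; lengths in mm; the calibration is good to about 2 mm. A picture is of the moment at which its call begins.
- env.close_job(): hands the job in; it is judged then, once.
The state is a dict: "time_s": time; "joints": joint angles; "dq": joint speeds; "tau": joint torques, N m; "position": TCP position; "tcp_rot": TCP orientation; "ft_force": force on the tool from outside, world axes, zero at the start; "moment": the same for the moment, N m; "opening": opening from 0.0 (shut) to 1.0 (fully open); "gripper_force": force on a finger pad.
Only numpy, scipy, OpenCV 4.12 (cv2) and the standard library are available. Lean on these libraries where they do the work, as an engineer would, in place of code of your own. Each camera call takes 0.05 s, during which the arm holds its last target. There are 200 camera calls.

TASK

Put the shift tower that has the lockout collar into reverse, so that its reverse switch can be tested: pull the collar under the lever's knob up, push the lever past the two stop lugs to the far end of its slot while the collar is up, then let go so that the collar springs back fully home behind the lugs. Leave the other tower's plain lever, the one with the ball knob and no collar, as it stands.

Things in the scene. Friction and masses are not known exactly. Their poses are not given: they have to be found in the camera images.
- collar_grip (a point): Centre of the collar's grip flange: dark steel disc, 38 mm diameter, 14 mm high; below it a 26 mm sleeve ends 53 mm under this point. Above: 8 mm stem, then a flat black knob, 28 mm diameter, top 40 mm above this point (collar down). z runs up the stem, y along the lever's hinge, x is the way to push. Pivot: 143 mm (plus the collar's lift) down the stem from here, 20 mm above the bench.
- gear_lever (a joint): Lean of the collared lever, rad: 0 = 0.3 rad back from upright, on the -x side; 0.3 = upright; 0.6 = far end stop, reverse. Starts at 0 to 0.08, stays where left, about 2 N at the collar moves it. The tower is fixed, slotted housing 120 x 72 mm, top at 98 mm; two lugs, 8 mm thick, 120 mm above the bench, cross the slot's middle: collar down, they stop the lever at about 0.14.
- lock_collar (a joint): Lift of the collar along the stem, m: 0 = fully down, 0.020 = upper stop. A spring pulls it down (about 3.5 N at the bottom, 6 N at the top). It clears the lugs from about 0.010: lift it 0.015 to 0.020 and keep it up while pushing. Let down beyond the lugs, it locks the lever above about 0.46 rad.
- plain_knob (a point): Centre of the 34 mm black ball knob on the other tower's lever (same housing, bare 8 mm stem, no collar, no lugs), 170 mm along the stem from its pivot, which is 20 mm above the bench. A bystander: leave this lever as it stands.

How it is judged (in metres and radians):
On the way:
1. the collar is lifted clear of the lugs while the lever is still on its starting side (value of joint lock_collar above 0.008 m and value of joint gear_lever below 0.25 rad), for 0.1 s.
At the end, for the whole second after the job is handed in: The lever stands still on the reverse side of the lugs (joint gear_lever above 0.44 of 0.6 rad), the collar is back down behind them (lift under 4 mm), and the plain lever's knob is within 20 mm of where it stood (value of joint gear_lever above 0.44 rad and value of joint lock_collar below 0.004 m and velocity of joint gear_lever between -0.05 and 0.05 rad/s and distance of plain_knob from where it was at the start of the episode below 0.02 m); the robot touches nothing.
It fails at once if the plain lever is shifted by more than 20 mm (distance of plain_knob from where it was at the start of the episode above 0.02 m).
It also fails if it takes over 32 s, if anything falls off the work surface, if the arm or the gripper's body presses on something with over 40 N, if the wrist force passes 120 N, or if a joint passes its speed limit or range.

## Working session

There is one attempt and no reset: what is moved stays moved. The work goes in short steps, Python scripts to look and compute and a tool call to move; the robot and the scene stay as the last step left them, time stands still between calls to the robot, and variables do not carry over. Pictures are saved under pics/ and viewed, at most 10 in all, crops included, and the job is handed in when it is done.

Besides the shell and the picture viewer there is one more tool, called after ">>>" by a JSON object that holds its "name" and its "arguments". drive_tool: Moves the arm, as the interface text tells. Shift numbers are shares of 4 cm and turn numbers shares of 0.1 rad, none past 1 either way. Its arguments: {"type":"object","properties":{"steps":{"type":"array"},"force":{"type":"number"}},"required":["steps"]}

```bash
mkdir -p pics
cat > h.py <<'E'
import numpy as np, cv2
from workcell import env, eyes
def grab(n):
    f=eyes.grab_frame(n); np.savez('%s.npz'%n,**f); return f
def pts(f):
    # world coords of all pixels
    H,W=f['range_z'].shape; fl=H/2/np.tan(np.radians(f['vertical_fov'])/2)
    u,v=np.meshgrid(np.arange(W),np.arange(H))
    K=np.array([[fl,0,f['cx']],[0,fl,f['cy']],[0,0,1]],float)
    p=cv2.undistortPoints(np.stack([u,v],-1).reshape(-1,1,2).astype(float),K,np.array([float(f['k1']),0,0,0])).reshape(H,W,2)
    z=f['range_z'][...,None]
    c=np.concatenate([p*z,z],-1)
    return c@np.array(f['rotation']).T+np.array(f['eye'])
E
python3 - <<'E'
from h import *
a=[]
for n in('scene','side'):
    f=grab(n); print(n,f['eye'],f['k1']); cv2.imwrite('pics/%s0.png'%n,f['frame'][...,::-1])
print(env.sense())
E
```

```text
scene [1036.53704494  -39.56079783  616.35998474] -0.053185172238151175
side [355.43899838 648.43088998 561.53966807] -0.005363845980461165
{'time_s': 0.1, 'joints': array([-1.34197586e+00,  2.13340461e-01, -3.49625444e-02,  1.32350146e+00,
       -2.57700293e-05,  1.57080023e+00]), 'dq': array([ 0.001026  , -0.00132305,  0.00037919, -0.00037402,  0.00075219,
        0.00285166]), 'tau': array([ 2.16252665e-03, -6.87250471e+01,  4.87803018e+01,  1.21727830e-02,
       -2.56551202e-04, -2.99578431e-06]), 'position': array([ 113.34445097, -486.7004792 ,  249.86230723]), 'tcp_rot': array([-3.14058452e+00,  2.57739524e-05,  2.28816583e-01]), 'ft_force': array([-0.40435383, -0.51343837,  0.16424488]), 'moment': array([ 0.03265117,  0.01006628, -0.02665232]), 'gripper_force': 0.0, 'opening': 0.9988932729886016}
```

View pics/scene0.png

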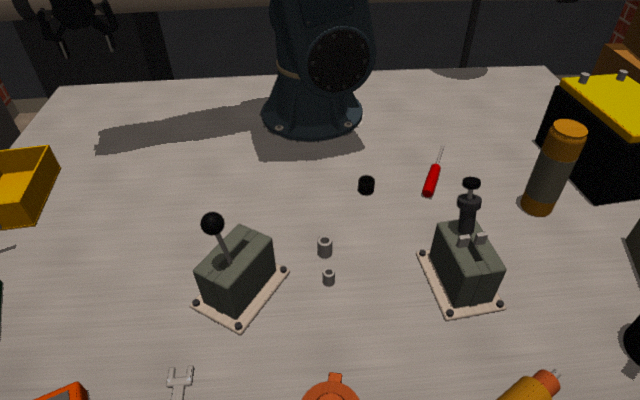

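View pics/side0.png

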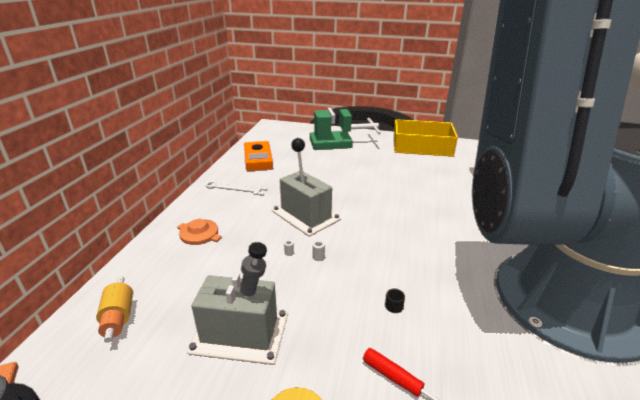

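The scene view shows the collared tower at about (468,255), with its flange at (469,202) and knob at (471,184). It leans toward the robot, and the push direction is away from the base. The plain tower is at about (235,265). In the side view the flange is at (254,266) and the knob at (257,250).

Run:
```python
from h import *
A=[]
for n,box in(('scene',(400,520,165,320)),('side',(180,300,235,360))):
    f=dict(np.load(n+'.npz')); P=pts(f); u0,u1,v0,v1=box
    ok=f['range_z'][v0:v1,u0:u1]>0
    q=P[v0:v1,u0:u1][ok]; A.append(q)
    for uv in ([(471,182),(469,200),(468,215)] if n=='scene' else [(257,246),(254,264),(250,282)]):
        print(n,uv,P[uv[1],uv[0]].round(1))
    t=q[(q[:,2]>93)&(q[:,2]<101)]
    r=cv2.minAreaRect(t[:,:2].astype(np.float32)); print('top',len(t),r,cv2.boxPoints(r).round(0).tolist())
    for lo,hi in((104,121),(125,137),(138,150),(150,158),(158,171),(172,178),(180,200)):
        s=q[(q[:,2]>lo)&(q[:,2]<hi)]
        if len(s): print(lo,hi,len(s),s.mean(0).round(1),s.min(0).round(1),s.max(0).round(1))
```

```text
Traceback (most recent call last):
  File "h.py", line 13, in pts
    return c@np.array(f['rotation']).T+np.array(f['eye'])
           ~~~~~~~~~~~~~~~~~~~~~~~~~~~^~~~~~~~~~~~~~~~~~~
ValueError: operands could not be broadcast together with shapes (400,640) (3,)
```

```bash
sed -i "s/np.array(f\['rotation'\]).T/R.from_euler('xyz',f['rotation']).as_matrix().T/; 1a from scipy.spatial.transform import Rotation as R" h.py
python3 - <<'E'
from h import *
for n,box in(('scene',(400,520,165,320)),('side',(180,300,235,360))):
    f=dict(np.load(n+'.npz')); P=pts(f); u0,u1,v0,v1=box
    print(f['rotation'],P[300,330])
    ok=f['range_z'][v0:v1,u0:u1]>0
    q=P[v0:v1,u0:u1][ok]
    for uv in ([(471,182),(469,200),(468,215)] if n=='scene' else [(257,246),(254,264),(250,282)]):
        print(n,uv,P[uv[1],uv[0]].round(1))
    t=q[(q[:,2]>93)&(q[:,2]<101)]
    r=cv2.minAreaRect(t[:,:2].astype(np.float32)); print('top',len(t),r,cv2.boxPoints(r).round(0).tolist())
    for lo,hi in((104,121),(125,137),(138,150),(150,158),(158,171),(172,178),(180,200)):
        s=q[(q[:,2]>lo)&(q[:,2]<hi)]
        if len(s): print(lo,hi,len(s),s.mean(0).round(1),s.min(0).round(1),s.max(0).round(1))
E
```

```text
[-2.31636551  0.00726659  1.49488293] [620.01587438  -1.54261373   1.98254392]
scene (471, 182) [558.4 220.7 198.2]
scene (469, 200) [562.8 223.8 164.5]
scene (468, 215) [575.4 222.8 143.6]
top 1821 ((597.0115356445312, 229.35308837890625), (121.47723388671875, 73.3944320678711), 5.641331195831299) [[533.0, 260.0], [540.0, 187.0], [661.0, 199.0], [654.0, 272.0]]
104 121 347 [593.2 226.4 114.5] [567.2 204.5 104. ] [604.1 253.8 121. ]
125 137 115 [576.3 222.7 131. ] [564.9 212.7 125. ] [583.8 237.9 136.9]
138 150 104 [573.4 222.1 143.6] [561.1 212.2 138.1] [578.1 235.7 149.7]
150 158 53 [572.5 218.  155.2] [559.9 206.2 150. ] [580.2 240.8 157.9]
158 171 328 [565.9 222.9 164. ] [541.2 206.1 158.2] [580.9 244.  170.9]
172 178 18 [557.6 224.  174.7] [554.8 220.6 172.4] [559.8 228.5 177.8]
180 200 217 [556.3 222.  194.2] [539.1 209.7 180.8] [565.7 237.9 200. ]
[-2.11295232 -0.01148616 -2.90712355] [4.59874765e+02 1.16025514e+02 4.54482917e-01]
side (257, 246) [551.7 223.5 196.8]
side (254, 264) [556.5 229.8 166.2]
side (250, 282) [561.8 239.  136.8]
top 1903 ((597.67138671875, 230.62686157226562), (121.00174713134766, 73.37623596191406), 6.116610050201416) [[534.0, 261.0], [541.0, 188.0], [662.0, 201.0], [654.0, 274.0]]
104 121 305 [586.5 235.1 114.7] [558.  206.3 104. ] [603.8 255.2 121. ]
125 137 92 [565.5 236.6 131.1] [553.4 226.2 125.1] [580.8 241.1 136.9]
138 150 61 [562.9 236.9 142.5] [544.2 222.8 138. ] [577.8 240.8 150. ]
150 158 69 [554.7 240.5 154.7] [541.8 227.9 150.1] [574.1 245.5 158. ]
158 171 364 [559.  231.4 164.3] [541.  210.3 158. ] [578.5 245.8 170.6]
172 178 13 [556.3 227.9 174.4] [552.1 226.  172.5] [560.5 229.2 177.1]
180 200 258 [549.8 229.5 194.6] [538.1 212.6 183.8] [564.3 240.1 200. ]
```

>>> {"name": "drive_tool", "arguments": {"steps": [[0,0,-0.5,0,0,0.63,1],[0,0,-0.5,0,0,0.63,1],[0.6,-0.8,0,0,0,0,1],[0.6,-0.8,0,0,0,0,1],[0.6,-0.8,0,0,0,0,1],[0.6,-0.8,0,0,0,0,1],[0.6,-0.8,0,0,0,0,1],[0.6,-0.8,0,0,0,0,1],[0.6,-0.8,0,0,0,0,1],[0.6,-0.8,0,0,0,0,1]], "force": 60}}

```text
time_s: 1.1
position: [278.4, -211.1, 290.2]
tcp_rot: [-3.142, 0.0, 0.102]
ft_force: [1.7, -0.5, -0.2]
opening: 0.998
gripper_force: 0.0
```

>>> {"name": "drive_tool", "arguments": {"steps": [[0.6,-0.8,0,0,0,0,1],[0.6,-0.8,0,0,0,0,1],[0.6,-0.8,0,0,0,0,1],[0.6,-0.8,0,0,0,0,1],[0.6,-0.8,0,0,0,0,1],[0.6,-0.8,0,0,0,0,1],[0.6,-0.8,0,0,0,0,1],[0.6,-0.8,0,0,0,0,1],[0,0,0,0,0,0,1]]}}

```text
time_s: 2.0
position: [445.3, 55.3, 289.4]
tcp_rot: [-3.133, 0.001, 0.12]
ft_force: [-2.4, -0.4, -0.5]
opening: 0.999
gripper_force: 0.0
```

>>> {"name": "drive_tool", "arguments": {"steps": [[0.54,-0.79,0,0,0,0,1],[0.54,-0.79,0,0,0,0,1],[0.54,-0.79,0,0,0,0,1],[0.54,-0.79,0,0,0,0,1],[0.54,-0.79,0.3,0,0,0,1],[0,0,0.3,0,0.86,0,1],[0,0,0.25,0,0.86,0,1],[0,0,0,0,0.86,0,1],[0,0,0,0,0,0,1],[0,0,0,0,0,0,1]]}}

```text
time_s: 3.0
position: [541.0, 142.9, 262.5]
tcp_rot: [-3.062, -0.255, 0.217]
ft_force: [0.7, -1.1, 1.0]
opening: 1.0
gripper_force: 0.0
```

Run:
```python
from h import *
fs=[]
for n in('side','wrist'):
    f=grab(n); fs.append(f['frame'][...,::-1])
cv2.imwrite('pics/c1.png',cv2.resize(np.vstack([fs[0][100:],fs[1]]),(549,600)))
print(env.sense()['joints'].round(3))
q=pts(f); q=q[f['range_z']>0]
q=q[(abs(q[:,0]-560)<45)&(abs(q[:,1]-226)<45)]
th=np.array([.995,.103,0]);c=np.array([597.3,230,20])
for lo,hi in((150,158),(158,163),(163,171),(172,178),(180,192),(192,205)):
    s=q[(q[:,2]>lo)&(q[:,2]<hi)]
    if len(s): print(lo,hi,len(s),np.median(s,0).round(1),s.min(0).round(1),s.max(0).round(1))
```

```text
[ 0.216  0.111 -0.164  1.04   0.08   3.141]
150 158 51 [566.3 207.3 156.1] [553.7 205.9 151. ] [579.2 222.4 157.7]
158 163 207 [553.  213.7 161.5] [541.5 205.6 158. ] [579.5 233.7 163. ]
163 171 962 [566.3 219.1 167.1] [548.3 205.6 163. ] [578.2 243.  170.9]
180 192 52 [556.3 211.4 190.2] [543.9 209.9 187.1] [564.9 226.9 191.9]
192 205 1242 [551.8 222.2 197.1] [537.4 209.7 192. ] [565.4 237.  201.4]
```

View pics/c1.png

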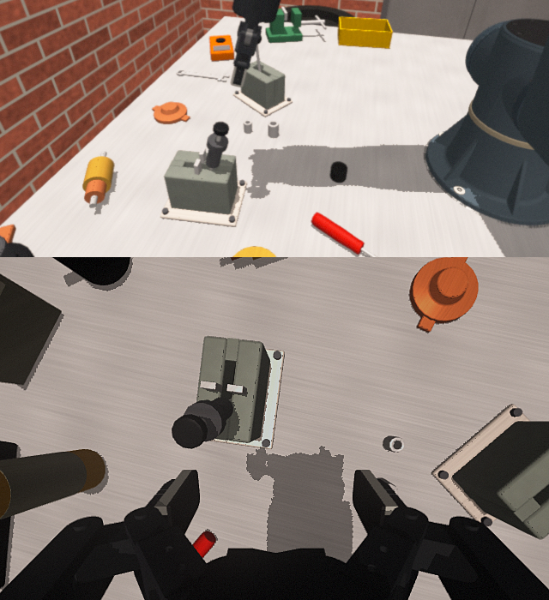

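The side view (top) shows the gripper hovering short of the collar. The wrist view (bottom) shows the knob at (188,430), left of the fingers. Joint 6 has reached its limit, so I'll make the half turn to get the equivalent grasp.

>>> {"name": "drive_tool", "arguments": {"steps": [[0,0,0,0,0,-1,1],[0,0,0,0,0,-1,1],[0,0,0,0,0,-1,1],[0,0,0,0,0,-1,1],[0,0,0,0,0,-1,1],[0,0,0,0,0,-1,1],[0,0,0,0,0,-1,1],[0,0,0,0,0,-1,1],[0,0,0,0,0,-1,1],[0,0,0,0,0,-1,1]]}}

```text
time_s: 4.1
position: [542.3, 143.5, 262.0]
tcp_rot: [2.965, -0.202, 1.25]
ft_force: [-0.5, 0.5, -0.4]
opening: 1.003
gripper_force: 0.0
```

>>> {"name": "drive_tool", "arguments": {"steps": [[0,0,0,0,0,-1,1],[0,0,0,0,0,-1,1],[0,0,0,0,0,-1,1],[0,0,0,0,0,-1,1],[0,0,0,0,0,-1,1],[0,0,0,0,0,-1,1],[0,0,0,0,0,-1,1],[0,0,0,0,0,-1,1],[0,0,0,0,0,-1,1],[0,0,0,0,0,-1,1]]}}

```text
time_s: 5.1
position: [542.3, 143.5, 262.1]
tcp_rot: [2.877, 0.036, 2.227]
ft_force: [-0.2, 0.4, -0.2]
opening: 1.0
gripper_force: 0.0
```

>>> {"name": "drive_tool", "arguments": {"steps": [[0,0,0,0,0,-1,1],[0,0,0,0,0,-1,1],[0,0,0,0,0,-1,1],[0,0,0,0,0,-1,1],[0,0,0,0,0,-1,1],[0,0,0,0,0,-1,1],[0,0,0,0,0,-1,1],[0,0,0,0,0,-1,1],[0,0,0,0,0,-1,1],[0,0,0,0,0,0,1]]}}

```text
time_s: 6.1
position: [542.2, 143.5, 262.0]
tcp_rot: [3.003, 0.229, 3.113]
ft_force: [0.5, -1.0, -0.6]
opening: 1.0
gripper_force: 0.0
```

```bash
cat > plan.py <<'E'
from h import *
# tower frame: pivot c, yaw; lever joint q (lean = q-0.3), TCP at s along stem
c=np.array([597.3,230,20.]); yaw=.103; 
def pose(q,s,tilt=None):
    a=q-.3; X=np.array([np.cos(yaw),np.sin(yaw),0]); up=np.sin(a)*X+np.cos(a)*np.array([0,0,1])
    t=a if tilt is None else tilt
    z=-(np.sin(t)*X+np.cos(t)*np.array([0,0,1])); y=np.array([-np.sin(yaw),np.cos(yaw),0])
    return c+s*up, np.stack([np.cross(y,z),y,z],1)
def delta(p0,R0,p1,R1):
    return R0.T@(p1-p0)/40, R.from_matrix(R0.T@R1).as_rotvec()/.1
def cur():
    s=env.sense(); return s['position'],R.from_euler('xyz',s['tcp_rot']).as_matrix(),s
E
python3 - <<'E'
from plan import *
p,R0,s=cur(); print(p,s['joints'].round(3)); d=delta(p,R0,*pose(.04,243)); print(d[0].round(2),d[1].round(2)); print(pose(.04,143)[0],pose(.04,183)[0])
E
```

```text
[542.22189514 143.45502125 262.02365595] [ 0.216  0.111 -0.164  1.039  0.08   0.239]
[0.27 1.96 0.4 ] [ 1.07 -0.22 -1.29]
[560.73231552 226.22015223 158.19376687] [550.50359259 225.16285216 196.849366  ]
```

>>> {"name": "drive_tool", "arguments": {"steps": [[0,0,0,0.53,-0.11,-0.65,1],[0,0,0,0.53,-0.11,-0.65,1],[0.1,0.6,0,0,0,0,1],[0.1,0.6,0,0,0,0,1],[0,0.7,0,0,0,0,1],[0,0,0,0,0,0,1]]}}

```text
time_s: 6.7
position: [526.0, 220.9, 259.9]
tcp_rot: [3.139, 0.26, -3.041]
ft_force: [-0.3, -0.4, 0.2]
opening: 0.999
gripper_force: 0.0
```

Run:
```python
from plan import *
p,R0,s=cur(); print(p,s['joints'].round(3)); 
f=grab('wrist'); cv2.imwrite('pics/w2.png',f['frame'][...,::-1])
q=pts(f); q=q[f['range_z']>0]
q=q[(abs(q[:,0]-560)<45)&(abs(q[:,1]-226)<45)]
k=q[(q[:,2]>190)&(q[:,2]<206)]; print('knob',k.min(0),k.max(0),len(k))
k=k-c; X=R0.T@ (q-p).T; 
kk=X[:,(q[:,2]>190)&(q[:,2]<206)]; print('knob in tool',kk.min(1).round(1),kk.max(1).round(1))
kk=X[:,(q[:,2]>152)&(q[:,2]<172)]; print('flange in tool',kk.min(1).round(1),kk.max(1).round(1))
d=delta(p,R0,*pose(.04,143)); print(d[0].round(2),d[1].round(2))
```

```text
[526.01033784 220.86517086 259.86472611] [ 0.441  0.139 -0.136  1.049 -0.083  0.329]
knob [536.60699299 210.34029439 190.04422159] [563.65957898 237.5271531  200.89870032] 1221
knob in tool [-20.8 -13.1  65. ] [ 7.2 14.1 72.6]
flange in tool [-16.3 -18.4  97.9] [ 11.9  18.7 111.6]
[-0.19  0.04  2.68] [ 0.02  0.   -0.02]
```

View pics/w2.png

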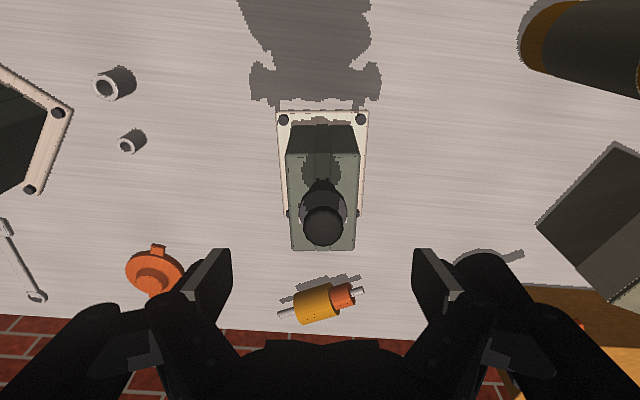

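The wrist view shows the knob centred between the fingers, at about (323,226), with the flange just behind it. I'll go straight down the stem and grip.

>>> {"name": "drive_tool", "arguments": {"steps": [[-0.19,0.02,0,0,0,0,1],[0,0,0.6,0,0,0,1],[0,0,0.6,0,0,0,1],[0,0,0.6,0,0,0,1],[0,0,0.5,0,0,0,1],[0,0,0.4,0,0,0,1],[0,0,0,0,0,0,1]]}}

```text
time_s: 7.45
position: [560.9, 221.4, 155.5]
tcp_rot: [3.141, 0.258, -3.042]
ft_force: [0.0, 0.0, -0.9]
opening: 0.999
gripper_force: 0.0
```

>>> {"name": "drive_tool", "arguments": {"steps": [[0,0,0,0,0,0,0.3],[0,0,0,0,0,0,0],[0,0,0,0,0,0,0],[0,0,0,0,0,0,0],[0,0,0,0,0,0,0],[0,0,0,0,0,0,0],[0,0,0,0,0,0,0],[0,0,0,0,0,0,0]], "force": 60}}

```text
time_s: 8.25
position: [561.5, 224.9, 159.6]
tcp_rot: [3.136, 0.264, -3.039]
ft_force: [-5.0, 12.5, 10.2]
opening: 0.424
gripper_force: 58.9
```

>>> {"name": "drive_tool", "arguments": {"steps": [[0,-0.08,-0.12,0,0,0,0],[0,0,-0.12,0,0,0,0],[0,0,-0.12,0,0,0,0],[0,0,-0.1,0,0,0,0],[0,0,0,0,0,0,0],[0,0,0,0,0,0,0]]}}

```text
time_s: 8.85
position: [556.5, 223.5, 176.7]
tcp_rot: [3.132, 0.263, -3.037]
ft_force: [-0.9, 33.1, -4.7]
opening: 0.423
gripper_force: 60.9
```

Run:
```python
from plan import *
p,R0,s=cur(); print(p,s['ft_force'],s['moment'],s['joints'].round(3))
f=grab('side'); cv2.imwrite('pics/s3.png',cv2.resize(f['frame'][170:370,150:380,::-1],None,fx=2.5,fy=2.5))
c[1]=227
e=p-c; print('len',np.linalg.norm(e),'q',.3+np.arctan2(e[0]*np.cos(yaw)+e[1]*np.sin(yaw),e[2]))
```

```text
[556.53168971 223.46805401 176.7074499 ] [-0.91215326 33.13389377 -4.69368333] [6.23864979 0.6965758  1.60511988] [ 0.417  0.227 -0.242  0.848 -0.07   0.302]
len 161.96220121384977 q 0.04460737574888474
```

View pics/s3.png

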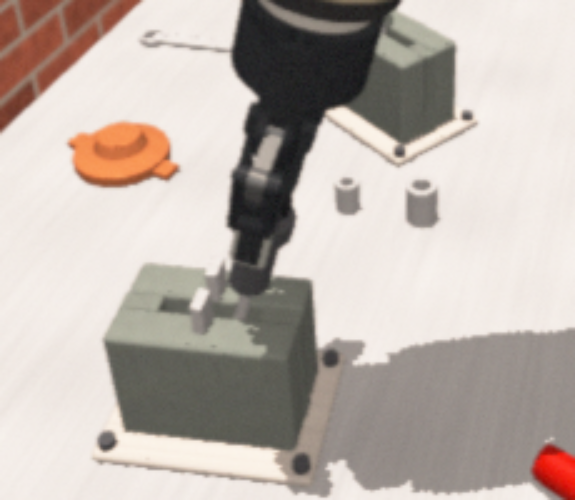

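The side view shows the collar lifted with the gripper on it at crop (250,270), and the lever still behind the lugs at (205,300). I'll take off the sideways load, then push along the arc.

>>> {"name": "drive_tool", "arguments": {"steps": [[0,0.13,0,0,0,0,0],[0,0,0,0,0,0,0],[-0.16,0,0.003,0,0.4,0,0],[-0.16,0,0.003,0,0.4,0,0],[-0.16,0,0.003,0,0.4,0,0],[-0.16,0,0.003,0,0.4,0,0],[0,0,0,0,0,0,0]]}}

```text
time_s: 9.6
position: [581.7, 227.3, 179.6]
tcp_rot: [3.139, 0.099, -3.039]
ft_force: [0.4, 7.4, -4.8]
opening: 0.426
gripper_force: 61.5
```

```bash
cat > st.py <<'E'
from plan import *
p,R0,s=cur(); print(p,s['tcp_rot'],s['ft_force'],s['moment'],s['joints'].round(3))
c[1]=227
e=p-c; print('len',np.linalg.norm(e),'q',.3+np.arctan2(e[0]*np.cos(yaw)+e[1]*np.sin(yaw),e[2]))
E
python3 st.py
```

```text
[581.71378225 227.29560937 179.57033051] [ 3.13875615  0.09886546 -3.03933811] [ 0.40951961  7.38317893 -4.76137061] [ 1.21798344 -0.08098454  0.16283562] [ 0.384  0.405  0.045  1.115 -0.025  0.281]
len 160.3299970293409 q 0.20333419555461024
```

>>> {"name": "drive_tool", "arguments": {"steps": [[-0.16,0,0.003,0,0.4,0,0],[-0.16,0,0.003,0,0.4,0,0],[-0.16,0,0.003,0,0.4,0,0],[-0.16,0,0.003,0,0.4,0,0],[-0.16,0,0.003,0,0.4,0,0],[-0.16,0,0.003,0,0.4,0,0],[-0.16,0,0.003,0,0.4,0,0],[-0.16,0,0.003,0,0.4,0,0],[-0.16,0,0.003,0,0.4,0,0],[0,0,0,0,0,0,0]]}}

```text
time_s: 10.6
position: [638.2, 233.3, 172.5]
tcp_rot: [3.139, -0.264, -3.039]
ft_force: [-3.4, 8.0, -6.6]
opening: 0.422
gripper_force: 61.5
```

```bash
python3 st.py
```

```text
[638.18800107 233.34149205 172.47558584] [ 3.13877272 -0.26389175 -3.0387379 ] [-3.38127718  7.9801543  -6.64391485] [ 1.16005407  0.040087   -0.33702452] [0.324 0.96  0.973 1.841 0.06  0.214]
len 157.99002319788795 q 0.5646585481950808
```

>>> {"name": "drive_tool", "arguments": {"steps": [[0,0.03,0.15,0,0,0,0],[0,0,0.15,0,0,0,0],[0,0,0.08,0,0,0,0],[0,0,0,0,0,0,0],[0,0,0,0,0,0,0.8],[0,0,0,0,0,0,1],[0,0,0,0,0,0,1],[0,0,0,0,0,0,1],[0,0,0,0,0,0,1],[0,0,0,0,0,0,1]]}}

```text
time_s: 11.6
position: [633.8, 233.3, 160.9]
tcp_rot: [3.14, -0.259, -3.039]
ft_force: [0.7, -0.3, -0.7]
opening: 0.999
gripper_force: 0.0
```

```bash
python3 st.py
```

```text
[633.83097965 233.34122969 160.8795744 ] [ 3.14020939 -0.25883982 -3.03889991] [ 0.68970645 -0.32655507 -0.66677831] [ 0.06404508 -0.17240725  0.01905616] [0.327 0.925 0.877 1.774 0.058 0.217]
len 145.6769650696968 q 0.5567646189303785
```

Released with no contact force. I'll retreat along the stem and look.

>>> {"name": "drive_tool", "arguments": {"steps": [[0,0,-0.5,0,0,0,1],[0,0,-0.5,0,0,0,1],[0,0,-0.6,0,0,0,1],[0,0,-0.6,0,0,0,1],[0,0,-0.6,0,0,0,1],[0,0,0,0,0,0,1],[0,0,0,0,0,0,1]]}}

```text
time_s: 12.3
position: [664.5, 239.6, 228.3]
tcp_rot: [3.123, -0.181, -3.039]
ft_force: [-0.6, 0.2, 1.4]
opening: 1.001
gripper_force: 0.0
```

```bash
python3 - <<'E'
from plan import *
c[1]=227
f=grab('side'); cv2.imwrite('pics/s4.png',cv2.resize(f['frame'][170:370,150:380,::-1],None,fx=2.5,fy=2.5))
f=grab('wrist'); q=pts(f)[f['range_z']>0]-c
X=np.array([np.cos(yaw),np.sin(yaw),0]);a=q@X; h=q[:,2]; l=q@[-np.sin(yaw),np.cos(yaw),0]
m=(h>155)&(h<185)&(abs(l)<20)&(a>10)&(a<80); print('knob a',a[m].min(),a[m].max(),'h',h[m].max(),m.sum(),'q~',.3+np.arctan2((a[m].min()+a[m].max())/2,h[m].mean()))
E
python3 st.py
```

```text
knob a 29.8504534126354 57.363712080856274 h 181.7065393491579 1938 q~ 0.5407802588675108
[664.30062858 239.56576671 226.8515137 ] [ 3.12398737 -0.18371685 -3.03951016] [ 0.43662963 -0.73652053 -0.44614617] [ 0.07622846 -0.20798362  0.01541003] [0.322 1.062 1.351 2.036 0.057 0.217]
len 217.79470021681553 q 0.6173366758655034
```

View pics/s4.png

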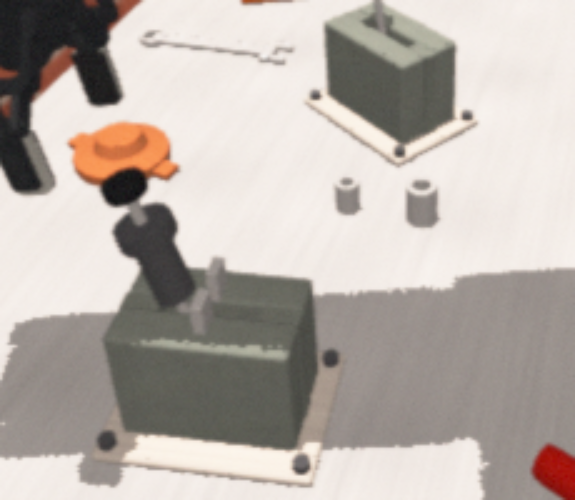

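The side view shows the lever leaning to the reverse side, with the sleeve seated beyond the lugs and clear stem between flange and knob. The arm is near the end of its wrist range, so I'll ease back.

>>> {"name": "drive_tool", "arguments": {"steps": [[0.2,0,0,0,-0.6,0,1],[0.2,0,0,0,-0.6,0,1],[0.2,0,-0.2,0,-0.6,0,1],[0.2,0,-0.4,0,0,0,1],[0.2,0,-0.4,0,0,0,1],[0,0,0,0,0,0,1],[0,0,0,0,0,0,1]]}}

```text
time_s: 13.1
position: [646.1, 238.8, 271.3]
tcp_rot: [3.125, -0.082, -3.041]
ft_force: [-0.2, 0.8, -0.2]
opening: 1.0
gripper_force: 0.0
```

```bash
python3 st.py
python3 - <<'E'
from plan import *
c[1]=227
X=np.array([np.cos(yaw),np.sin(yaw),0]);a0=.25
for n in('side','scene'):
    f=grab(n); q=pts(f)[f['range_z']>0]-c
    a=q@X; h=q[:,2]; l=q@[-np.sin(yaw),np.cos(yaw),0]
    s=a*np.sin(a0)+h*np.cos(a0); r=a*np.cos(a0)-h*np.sin(a0)
    m=(abs(l)<25)&(abs(r)<25)&(s>95)&(s<195)
    print(n,[(b,round(float(np.ptp(l[m&(s>=b)&(s<b+4)])),0),round(float(r[m&(s>=b)&(s<b+4)].mean()),1)) for b in range(100,192,4) if (m&(s>=b)&(s<b+4)).sum()>1])
E
```

```text
[646.08628855 238.84936714 271.30170929] [ 3.12458458 -0.08226064 -3.04106612] [-0.23267343  0.76565648 -0.23428396] [-0.0320491  -0.09430159  0.00931734] [0.339 0.776 0.904 1.775 0.036 0.237]
len 256.26755265343314 q 0.4954270199277456
side [(100, 19.0, -5.0), (104, 19.0, -5.7), (108, 18.0, -5.4), (112, 17.0, -5.6), (116, 21.0, -4.6), (120, 20.0, -5.0), (124, 17.0, -5.6), (128, 18.0, -5.9), (132, 8.0, -6.5), (136, 29.0, -8.2), (140, 29.0, -8.2), (144, 31.0, -8.6), (148, 37.0, -1.4), (152, 6.0, -1.1), (156, 4.0, -1.7), (160, 5.0, -1.3), (164, 3.0, -1.1), (168, 2.0, -6.4), (172, 23.0, -5.7), (176, 19.0, -6.0), (180, 26.0, -1.5), (184, 13.0, -0.9)]
scene [(100, 20.0, 7.8), (104, 21.0, 5.4), (108, 16.0, 6.3), (112, 13.0, 4.0), (116, 17.0, 7.2), (120, 17.0, 6.3), (124, 10.0, 5.3), (132, 15.0, 9.6), (136, 24.0, 9.3), (140, 26.0, 8.0), (144, 35.0, 6.4), (148, 36.0, 2.7), (152, 16.0, 0.5), (156, 3.0, 1.7), (168, 6.0, 2.2), (172, 19.0, 5.8), (176, 21.0, 5.4), (180, 27.0, 0.6), (184, 18.0, -1.5)]
```

```bash
python3 -c "
from workcell import env
print(env.close_job())"
```

```text
the job is handed in; nothing more can be done
None
```

The job is handed in, with no verdict returned: the collared lever stands in reverse at about 0.55 rad with its collar fully home behind the lugs, the gripper is clear, and the plain lever was never touched; joint 3 read 1.351 rad against its 1.35 limit for a moment during the retreat, before I backed it off.

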